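# Unlock and start the lit souvenir stand

## Robot

A 6-joint arm with a two-finger parallel gripper is mounted at the origin on the work surface. World frame = base frame: x ahead of the robot, y to its left, z up, the work surface at z = 0. Lengths are in m, angles in rad, forces in N, time in s.
With the tool pointing down it reaches from about 0.275 to 0.875 m from the base axis. Payload 12.5 kg.
Tool frame: the origin (TCP) lies on the centre line of the jaws, within the pads' length; the fingertips stand r.finger_overhang ahead of it and the grasp point (between the pads) lies 3 mm ahead of it (r.finger_overhang is the distance from the TCP to the fingertips, in m); z points along the fingers, y is the direction in which the jaws open and shut (so a half turn about z gives the same grasp; the last joint's range is limited). The gripper opens to 85 mm and grips with 20 to 120 N. Pads are 22 mm wide; open, the fingers measure 114 mm over their backs; the gripper's body (76 mm by 85 mm) begins 54 mm behind the grasp point. The pads swing forward as they close: fully open they stand 13 mm farther back than shut.
Start: joints at [1.065, 0.351, 1.652, -0, 1.139, -0.085], TCP at [0.225, 0.502, 0.253] pointing down, gripper open.
Joint ranges: [-2.75, 2.75], [-0.79, 2.1], [0.01, 2.65], [-1.57, 4.71], [0.07, 3.14], [-2.87, 2.87]. Speed limits (rad/s): [2.22, 2.22, 2.79, 3.14, 3.14, 3.14].

## Interface

Orientations are given as a unit quaternion [x, y, z, w].
In Python, from cell import r, optics gives the robot as it stands. The module is installed in compiled form; this text tells all that it offers. Calls block until the motion is done:
- r.move_to(position, orientation): joint-space move of the TCP to a pose.
- r.move_linear(position, rot=None, vel=0.15): straight line of the TCP; rot=None keeps the orientation; vel is the mean speed in m/s.
- r.set_joints(angles): joint-space move.
- r.set_gripper(opening, squeeze=None): opening from 0.0 (shut) to 1.0 (fully open); squeeze is the grip in N (None keeps the last); returns when the fingers have stopped.
- r.sleep(seconds).
- r.inverse_kinematics(position, orientation): joint angles nearest the present ones, or None.
- optics.get_image(name): name is "scene" or "top" or "wrist"; returns a dict with "pixels" (384x512x3 uint8, red, green, blue), "depth" (384x512 float32, m along the optical axis (not along the pixel's ray), 0 where there is no reading), "fx", "fy", "cx", "cy" (pixels), "D" ([k1, k2, p1, p2, k3] as OpenCV has them; the pictures are not rectified), "camera_from_world" (4x4, takes a point from world to camera coordinates); the wrist camera has in their place "mount" (4x4, takes a point from camera to tool coordinates, whose origin is the TCP and whose axes are the flange's). Camera axes: x right, y down, z forward; pixel columns grow to the right and rows downward; lengths in m; the calibration is good to about 2 mm. A picture is of the moment at which its call begins: read the wrist's pose just before it.
A pose or a line that the arm cannot do raises r.PlanningError and nothing moves.
- r.hand_in(): hands the job in, once; it reports no verdict.
Readings, each from a call of its own:
- r.current_t(): time.
- r.current_q(): joint angles.
- r.current_qvel(): joint speeds.
- r.current_effort(): joint torques, N m.
- r.current_tool_pos(): TCP position.
- r.current_ee_rot(): TCP orientation.
- r.current_contact_force(): force on the tool from outside, world axes, zero at the start.
- r.current_torque(): the same for the moment, N m.
- r.current_opening(): opening from 0.0 (shut) to 1.0 (fully open).
Only numpy, scipy, OpenCV 4.12 (cv2) and the standard library are available. Lean on these libraries where they do the work, as an engineer would, in place of code of your own. Each camera call takes 0.05 s, during which the arm holds its last target. There are 200 camera calls.

## Task

On the souvenir stall, switch on the blue display stand with the amber glass pyramid: slide its yellow child-lock tab all the way aside, off the green button, then press that button fully down and let go. Leave the tab slid aside, do not touch the red stand, and leave the mug and the brass bell standing where they are.

Things in the scene. Friction and masses are not known exactly. Their poses are not given: they have to be found in the camera images.
- blue_stand: The stand to switch on: blue box, fixed, 160 mm (x) by 180 (y) by 45 tall (its deck). Origin at the centre of its underside; x from the control edge to the back, y the way the tab slides open, z up. Button at x -50, y -45 mm. An amber glass pyramid, 56 mm square, is fixed with its middle at x 33, y 0; it reaches 100 mm above the table.
- blue_tab_fin (a point): Top centre of the upright fin of the yellow tab. Fin 30 mm (stand's x) by 12 (y), 22 tall, top 87 mm above the table; axes as the stand's. From its foot a flat tongue 22 mm wide runs over the button, ending 50 mm to -y of the fin's centre; the tongue's upper face is 65 mm above the table. Push the fin from its -y side or pinch it across y: nothing stands within 40 mm of it along y.
- blue_tab (a joint): How far the tab is slid open (to the stand's +y), in m: starts at 0 to 0.012 (over the button), 0.060 at its stop, fully aside. About 2 N of friction; it stays where it is left.
- blue_button_top (a point): Centre of the top face of the round green button, 36 mm across, top 59 mm above the table when up; axes as the stand's. With the tab shut (0) the fin's centre is 28 mm to +y of it and the tongue lies 2 mm above it, 7 mm of green showing on each side; with the tab at its stop the tongue's end is 38 mm to +y. A black collar round it, 46 mm across, is 49 mm above the table.
- blue_button (a joint): How far the button is pressed, in m: 0 up, 0.006 fully down. A spring: 1.5 N to start, 5 N fully down; it comes back up when let go.
- red_stand: The other stand, same make and size, fixed, red, with a green glass cube (40 mm) on top, up to 90 mm tall: not to be touched. Origin at the centre of its underside; x from its control edge to its back, z up; 160 mm (x) by 180 (y).
- mug_centre (a point): Centre (half-way up) of a white mug on the table, 72 mm across, 85 mm tall, handle to its +y. Leave it.
- bell_centre (a point): Centre (half-way up) of a small brass bell on the table, 44 mm across its foot, 72 mm tall. Leave it.

How it is judged:
By the outcome, as a careful person would: the job done as asked, in the order asked, and still so for the second after the job is handed in, with the robot touching nothing.
It also fails if it takes over 32 s, if anything falls off the work surface, if the arm or the gripper's body presses on something with over 40 N, if the wrist force passes 120 N, or if a joint passes its speed limit or range.

## Working session

There is one attempt and no reset: what is moved stays moved. The work goes in short steps, each a Python script; the robot and the scene stay as the last script left them, time stands still between calls to the robot, and variables do not carry over. Pictures are saved under pics/ and viewed, about 8 in all and at most 12, crops included, and the job is handed in when it is done.

```bash
mkdir -p pics; python3 - <<'E'
from cell import r, optics
import cv2, numpy as np, pickle
d={n:optics.get_image(n) for n in("scene","top")}
pickle.dump(d,open('im.pkl','wb'))
for n in d:
    cv2.imwrite(f'pics/{n}.png',d[n]["pixels"][:,:,::-1])
    print(n,np.round(d[n]["camera_from_world"],3).tolist(),d[n]["fx"],d[n]["D"])
print(r.current_t(),r.finger_overhang,r.current_ee_rot(),r.current_tool_pos())
E
```

```text
scene [[0.054, 0.999, 0.008, -0.006], [0.807, -0.039, -0.589, -0.415], [-0.588, 0.038, -0.808, 1.354], [0.0, 0.0, 0.0, 1.0]] 495.25123165678116 [-0.02434026  0.          0.          0.          0.        ]
top [[-0.009, -1.0, 0.0, -0.022], [-0.987, 0.008, -0.16, 0.59], [0.16, -0.002, -0.987, 0.887], [0.0, 0.0, 0.0, 1.0]] 464.83551033840496 [-0.15788336  0.          0.          0.          0.        ]
0.1 0.022 [ 2.08818490e-01  9.77954278e-01 -4.99450204e-04 -1.34025593e-04] [0.22449584 0.50179905 0.25283941]
```

View pics/top.png

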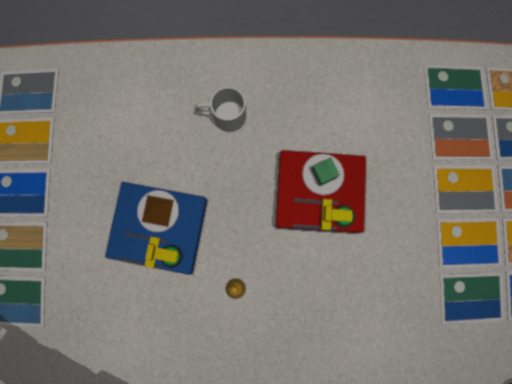

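View pics/scene.png

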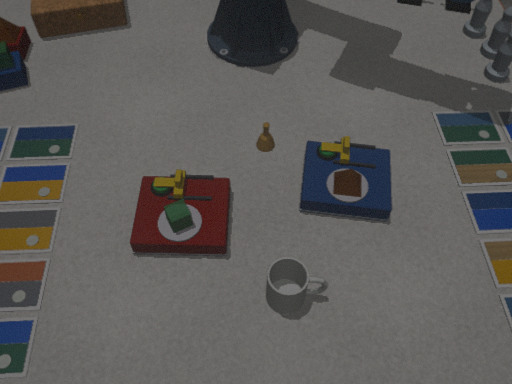

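The top view shows the blue stand at about (157,228) with its fin near (152,252) and button near (171,256). The bell is at (235,288), the mug at (228,110) and the red stand at (320,192). The scene view agrees.

```bash
cat > h.py <<'E'
import numpy as np, cv2
from scipy.spatial.transform import Rotation as R
def masks(im):
    h=cv2.cvtColor(im["pixels"],cv2.COLOR_RGB2HSV)
    g=lambda a,b,s=120,v=40: cv2.inRange(h,(a,s,v),(b,255,255))>0
    return dict(blue=g(100,125),yellow=g(22,35,150,100),green=g(45,80))
def cam_pose(im,T_wt=None):   # world_from_camera
    return np.linalg.inv(im["camera_from_world"]) if "camera_from_world" in im else T_wt@im["mount"]
def ray(im,W,px):
    K=np.array([[im["fx"],0,im["cx"]],[0,im["fy"],im["cy"]],[0,0,1]])
    u=cv2.undistortPoints(np.asarray(px,float).reshape(-1,1,2),K,np.array(im["D"]))[:,0]
    return np.c_[u,np.ones(len(u))]@W[:3,:3].T
def onplane(im,W,px,z):
    d=ray(im,W,px); return W[:3,3]+d*((z-W[2,3])/d[:,2])[:,None]
def cloud(im,W,m):
    ys,xs=np.nonzero(m&(im["depth"]>0)); d=ray(im,W,np.c_[xs,ys])
    return W[:3,3]+d*im["depth"][ys,xs][:,None]
E
cat > a.py <<'E'
import pickle; from h import *
d=pickle.load(open('im.pkl','rb'))
for n in d:
    im=d[n]; W=cam_pose(im); m=masks(im)
    P=cloud(im,W,m["blue"]); P=P[(abs(P[:,2]-.045)<.008)&(abs(P[:,0])<.9)&(P[:,0]>.25)&(P[:,1]>.02)&(P[:,1]<.33)]
    c,s,a=cv2.minAreaRect((P[:,:2]*1000).astype(np.float32)); print(n,'deck',c,s,a,len(P))
    lo,hi=P[:,:2].min(0)-.0,P[:,:2].max(0)
    for k,z in(("yellow",.078),("green",.05)):
        Q=cloud(im,W,m[k]); Q=Q[((Q[:,:2]>lo)&(Q[:,:2]<hi)).all(1)]
        print(k,len(Q),Q.mean(0)); 
        if k=="yellow":
            for sel in(Q[:,2]>.077,(Q[:,2]<.07)): print('  ',sel.sum(),Q[sel].mean(0) if sel.any() else 0)
        else: print('  ',cv2.minEnclosingCircle((Q[:,:2]*1000).astype(np.float32)))
    h=cv2.cvtColor(im["pixels"],cv2.COLOR_RGB2HSV)
    b=cv2.inRange(h,(8,110,40),(21,255,255))>0
    Q=cloud(im,W,b);Q=Q[(Q[:,2]>.01)&(abs(Q[:,1])<.15)&(Q[:,0]>.2)&(Q[:,0]<.6)]; print('bell',len(Q),Q.mean(0) if len(Q) else 0)
E
python3 a.py
```

```text
scene deck (517.830078125, 168.43374633789062) (176.0924072265625, 158.08468627929688) 78.8495864868164 3038
yellow 241 [0.46570278 0.15234447 0.06896565]
   40 [0.4668648  0.16962328 0.08725202]
   201 [0.46547153 0.1489059  0.06532657]
green 31 [0.46924136 0.13173559 0.05793557]
   ((458.7017517089844, 131.31625366210938), 18.718381881713867)
bell 306 [0.47147266 0.06960677 0.04515997]
top deck (515.26904296875, 168.7744598388672) (178.33627319335938, 155.2672119140625) 79.01409912109375 4255
yellow 504 [0.46253034 0.15617321 0.06876881]
   96 [0.46517896 0.17014919 0.08623629]
   400 [0.46185129 0.15264962 0.06448461]
green 88 [0.45772629 0.13196936 0.05538849]
   ((458.2876892089844, 136.96083068847656), 19.261680603027344)
bell 462 [0.45511551 0.06317006 0.04409456]
```

```bash
cat >> h.py <<'E'
yaw=np.deg2rad(-11.); X=np.array([np.cos(yaw),np.sin(yaw),0]); Y=np.array([-np.sin(yaw),np.cos(yaw),0])
O=np.array([.5165,.1686,0])
Q=[np.cos(np.deg2rad(84.5)),np.sin(np.deg2rad(84.5)),0,0]
def S(x,y,tip): return O+X*x+Y*y+np.array([0,0,tip+.022])  # stand coords -> TCP, tip height
E
cat > push.py <<'E'
from cell import r, optics; from h import *
import pickle
r.set_gripper(0.0,40)
y0=-.0085-.030
r.move_to(S(-.05,y0,.16),Q)
f0=np.array(r.current_contact_force())
T=np.eye(4);T[:3,:3]=R.from_quat(r.current_ee_rot()).as_matrix();T[:3,3]=r.current_tool_pos()
w=optics.get_image("wrist"); pickle.dump((w,T),open('w.pkl','wb'))
F=lambda:np.array(r.current_contact_force())-f0
r.move_linear(S(-.05,y0,.072),vel=.1); print('down',F().round(1),r.current_tool_pos())
if abs(F()[2])>4: raise SystemExit('unexpected contact')
y=y0
while y<.034:
    y+=.01 if y<.012 else .0015
    r.move_linear(S(-.05,y,.072),vel=.06)
    print(round(y*1e3,1),(F()@Y).round(1),F()[2].round(1))
    if abs(F()@Y)>9: break
print(r.current_tool_pos(),r.current_t())
E
python3 push.py
```

```text
down [-0.9  0.3  0.6] [0.46037915 0.14043493 0.09447779]
-28.5 0.3 0.4
-18.5 -0.8 0.3
-8.5 -0.6 0.1
1.5 -0.1 -0.4
11.5 -0.6 -0.0
21.5 0.1 -0.7
23.0 -0.1 0.0
24.5 -1.6 0.0
26.0 -8.4 1.7
27.5 -16.9 3.2
[0.47220819 0.20334524 0.0937529 ] 6.4583
```

```bash
python3 - <<'E'
from cell import r, optics; from h import *
import pickle
r.move_linear(S(-.05,.005,.072),vel=.1)
r.move_linear(S(-.05,-.045,.12),vel=.15)
r.sleep(.2)
T=np.eye(4);T[:3,:3]=R.from_quat(r.current_ee_rot()).as_matrix();T[:3,3]=r.current_tool_pos()
w=optics.get_image("wrist"); t=optics.get_image("top"); pickle.dump((w,T,t),open('w2.pkl','wb'))
cv2.imwrite('pics/w2.png',np.hstack([w["pixels"]])[:,:,::-1])
for n,im,W in(("w",w,cam_pose(w,T)),("top",t,cam_pose(t))):
    m=masks(im)
    for k in("green","yellow"):
        P=cloud(im,W,m[k])-O; L=np.c_[P@X,P@Y,P[:,2]]*1e3
        L=L[(abs(L[:,0]+50)<30)&(abs(L[:,1])<95)&(L[:,2]>48)&(L[:,2]<95)]
        if k=="yellow":
            print(n,'tongue',L[L[:,2]<70].min(0),'fin',np.r_[L[L[:,2]>80].mean(0),L[L[:,2]>80].min(0),L[L[:,2]>80].max(0)].round(1) if (L[:,2]>80).any() else 0)
        elif len(L): print(n,'button',len(L),L.mean(0),L.min(0),L.max(0))
print(r.current_t(),r.current_contact_force())
E
```

```text
w button 2204 [-51.34645802 -42.64877307  57.29401611] [-67.30790264 -60.3931857   48.05559175] [-27.81386611 -24.00895196  60.32898711]
w tongue [-79.62274671  -4.66772626  50.26607167] fin [-50.9  43.9  85.3 -65.   38.7  80.1 -34.3  51.3  87.8]Traceback (most recent call last):
  File "<stdin>", line 15, in <module>
    return umr_minimum(a, axis, None, out, keepdims, initial, where)
ValueError: zero-size array to reduction operation minimum which has no identity
```

View pics/w2.png

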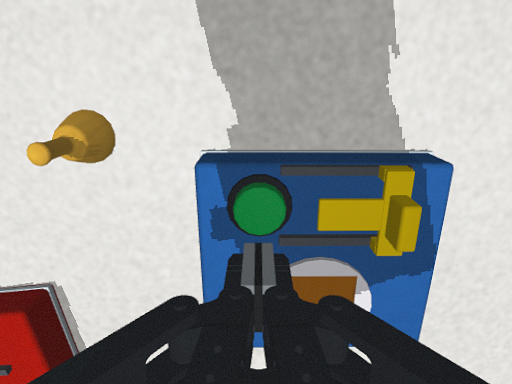

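The wrist picture shows the green button clear at (260,208), with the tongue ending at x≈318 and the fin at (400,222). The fin measures y≈44 mm against 43 mm expected at the stop, so the tab is fully aside. Next I press the button.

```bash
python3 - <<'E'
from cell import r, optics; from h import *
x,y=-.0507,-.0438
r.move_linear(S(x,y,.075),vel=.12); r.sleep(.2)
f0=np.array(r.current_contact_force())
h=.063; r.move_linear(S(x,y,h),vel=.08)
while h>.0495:
    h-=.001; r.move_linear(S(x,y,h),vel=.03); r.sleep(.05)
    f=np.array(r.current_contact_force())-f0; print(round(h*1e3,1),f.round(1),round(r.current_tool_pos()[2]*1e3-22,2))
    if f[2]>14: break
r.sleep(.2); print((np.array(r.current_contact_force())-f0).round(1),r.current_tool_pos()[2]-.022,r.current_t())
E
```

```text
62.0 [ 0.3 -0.3 -0.5] 62.14
61.0 [0.9 0.1 0.1] 61.0
60.0 [2.  0.3 0.4] 59.95
59.0 [1.5 1.  2.1] 59.07
58.0 [0.2 0.  1.6] 58.04
57.0 [1.9 0.2 2.9] 57.04
56.0 [1.1 0.2 4.4] 56.04
55.0 [1.1 0.5 3.8] 55.02
54.0 [ 1.4 -0.1  4.8] 54.02
53.0 [ 2.  -0.1  5.9] 53.06
52.0 [-3.7 -0.6 18.2] 52.81
[-2.8 -0.1 19.1] 0.052816301362315764 12.2667
```

The button bottomed out: the force followed the spring to about 5 N, then rose sharply at 53 mm. I'll let go, back off and check.

```bash
python3 - <<'E'
from cell import r, optics; from h import *
x,y=-.0507,-.0438
r.move_linear(S(x,y,.12),vel=.1)
r.sleep(.2)
T=np.eye(4);T[:3,:3]=R.from_quat(r.current_ee_rot()).as_matrix();T[:3,3]=r.current_tool_pos()
w=optics.get_image("wrist"); W=cam_pose(w,T); m=masks(w)
for k,a in(("green",0),("yellow",80)):
    P=cloud(w,W,m[k])-O; L=np.c_[P@X,P@Y,P[:,2]]*1e3
    L=L[(abs(L[:,0]+50)<30)&(abs(L[:,1])<95)&(L[:,2]>max(48,a))&(L[:,2]<95)]
    print(k,np.median(L,0).round(1))
r.move_linear(S(x,y,.22),vel=.15)
s=optics.get_image("scene"); cv2.imwrite('pics/end.png',s["pixels"][:,:,::-1])
print(r.current_contact_force(),r.current_t())
E
```

```text
green [-51.8 -42.6  57.8]
yellow [-51.3  43.6  85.8]
[-0.11575329 -0.05649988 -0.7688145 ] 14.2167
```

View pics/end.png

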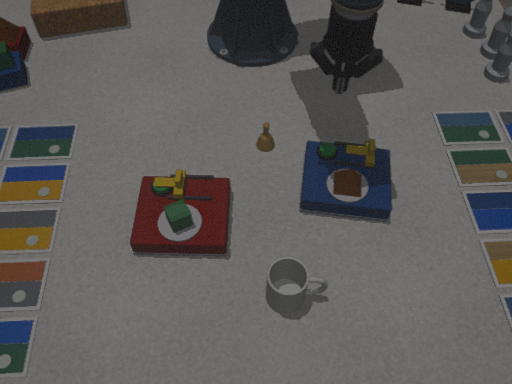

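The end view shows the blue tab open at (370,152) and the green button uncovered and up at (327,151). The bell (265,138), the mug (288,282) and the red stand are where they were.

```bash
python3 -c "
from cell import r
r.hand_in(); print(r.current_t())"
```

```text
the job is handed in; nothing more can be done
the job is handed in; nothing more can be done
```

The blue stand's tab is slid fully aside and its button was pressed fully down and released. The job was handed in at about 14 s of the 32 s allowed.

- **Tab:** I pushed the fin with the shut fingers until the force rose to 17 N at the stop. Afterwards the fin measured 44 mm along the stand's y, against 43 mm expected at the stop. It was still there after the button press.
- **Button:** The force rose from about 2 N to 6 N on the way down, then jumped to 19 N when the button bottomed out at 53 mm. After release its top read about 58 mm, close to the 59 mm of the "up" position.
- **Surroundings:** In the last scene picture the mug, bell and red stand look unmoved, and the gripper was clear and touching nothing.
- **Disagreements:** One check of the tab in the top camera gave no reading, because that view held no usable yellow pixels. The finger position at the stop also came out about 5 mm short of what I had estimated from the finger thickness. The wrist camera measurements settled where the tab was.

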